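# Clear the brush and slide the magnifier over the seal

## Task

The paste brush is lying on the work board between the stand magnifier and the leaf with the red seal. First put the brush away in the blue pot, standing with its bristles up, then slide the magnifier along the board, without lifting or tipping it, until its lens is centred over the red seal. Keep the pot standing and leave the jar, the bowl and the bone folder where they are.

Things in the scene. Friction and masses are not known exactly. Their poses are not given: they have to be found in the camera images.
- board: tan cardboard work board fixed flat on the red table, 300 (x) x 420 (y) x 3 mm thick; origin at the centre of its underside, so its top is 3 mm above the table
- leaf: thin cream paper leaf fixed flat on the board, 120 (x) x 100 (y) mm, under 2 mm thick, look only (things slide over it freely at the board's height); a red square seal at its centre; origin at its centre
- seal (a point): centre of the red square seal (30 x 30 mm) printed at the centre of the leaf
- magnifier: loose stand magnifier on the board: round white collar with a black rim round the top, outer diameter 90 mm (94 mm in the lowest 7 mm), 40 mm tall, wall 8 mm, open below, clear domed lens across it at the top; about 0.3 kg; too wide to grip across; origin at the centre of its underside, z up
- lens (a point): centre of the magnifier's lens (top of its dome), 39 mm above the centre of its underside
- brush: loose flat paste brush, 180 mm long, lying on the board: dark wood handle 18 x 18 mm from x = -90 to +20, brass ferrule 34 mm wide to +39, rigid white bristle head 38 mm wide, 14 mm thick to +90 mm; x axis along it towards the bristles, z up as it lies; origin under its middle, 9 mm below the handle's axis; about 60 g, balances near its middle
- brush_butt (a point): centre of the handle's end, away from the bristles: the end that goes into the pot
- pot: loose blue enamelled steel brush pot, standing on the table: straight round cup, outer diameter 78 mm, inner diameter 72 mm, 100 mm tall, inner floor 8 mm above its underside, empty, about 0.55 kg; origin at the centre of its underside
- jar: closed paste jar with a black cap, diameter 72 mm, 85 mm tall, on the table; to be left alone; origin at the centre of its underside
- bowl: steel bowl, diameter 100 mm, 45 mm tall, on the table; to be left alone; origin at the centre of its underside
- folder: white bone folder (flat strip 150 (x) x 22 (y) x 6 mm) on the table; to be left alone; origin at the centre of its underside
There are look-alikes about, which are no part of the job. Leave any brown, pink or yellow look-alike of the magnifier alone.

How it is judged:
By the outcome, as a careful person would: the job done as asked, in the order asked, and still so for the second after the job is handed in, with the robot touching nothing.
It also fails if it takes over 61 s, if anything falls off the work surface, if the arm or the gripper's body presses on something with over 40 N, if the wrist force passes 120 N, or if a joint passes its speed limit or range.

## Robot

A 6-joint arm with a two-finger parallel gripper is mounted at the origin on the work surface. World frame = base frame: x ahead of the robot, y to its left, z up, the work surface at z = 0. Lengths are in m, angles in rad, forces in N, time in s.
With the tool pointing down it reaches from about 0.325 to 0.775 m from the base axis. Payload 9.3 kg.
Tool frame: the origin (TCP) lies on the centre line of the jaws, within the pads' length; the fingertips stand 17 mm ahead of it and the grasp point (between the pads) lies 2 mm behind it; z points along the fingers, y is the line along which they close (so a half turn about z gives the same grasp; the last joint's range is limited). The gripper opens to 85 mm and grips with 20 to 120 N. Pads are 22 mm wide; open, the fingers measure 114 mm over their backs; the gripper's body (76 mm by 85 mm) begins 54 mm behind the grasp point. The pads swing forward as they close: fully open they stand 13 mm farther back than shut.
Start: joints at [-1.449, 0.259, 0.021, 1.334, 0, 1.418], TCP at [0.149, -0.529, 0.248] pointing down, gripper open.
Joint ranges: [-3.04, 3.04], [-0.91, 1.82], [-1.04, 1.36], [-1.92, 1.95], [-1.52, 1.45], [-3.14, 3.14]. Speed limits (rad/s): [2.22, 2.22, 2.79, 3.14, 3.14, 3.14].

## Interface

Orientations are given as a unit quaternion [x, y, z, w].
In Python, from rig import robot, eyes, ticket gives the robot as it stands. The module is installed in compiled form; this text tells all that it offers.
- The arm moves only by the tool drive_tool, never from a script. Its argument "deltas" is a list of rows, each a list of 3 entries, a list of its own where there are three numbers: the shift along the tool's x, y, z in m, then the turn, a rotation vector about the tool's x, y, z in rad, then the finger opening in m, from 0 to 0.0854. A call has exactly 5 rows; each row shifts and turns the commanded pose from where the row before left it, along the tool's axes as they then stand; what a row does not reach is not made up. A row lasts 1/12 s, in which the tool goes at most 41.7 mm and 7.16 degrees, less where a joint would pass 70% of its speed; a pose out of reach is approached as far as the arm can. A call is refused whole if a number of a shift passes 0.0417 or a number of a turn 0.125, either way. A call with a gripper value outside its range is refused whole. The fingers move at their own pace and stop on an object; the grip force is fixed at half the most. Time passes only in rows, so rows that do not move let the fingers close, or fill a call up. It gives the time, the measured TCP pose, the force, the opening and the grip force at its end, in the units of the state.
- robot.read_state(): the state, without advancing time (a new reading comes with each control period).
- eyes.capture(name): name is "scene" or "top" or "wrist"; returns the picture (480x640x3 uint8, red, green, blue); there is no depth.
- eyes.calibration(name): a dict with "camera_matrix" (3x3 intrinsics, pixels), "R" (3x3) and "t" (3): a world point X has camera coordinates R X + t. Camera axes: x right, y down, z forward; pixel columns grow to the right and rows downward; lengths in m; the calibration is good to about 2 mm. A picture is of the moment at which its call begins: read the wrist's pose just before it. calibration takes no time and is no camera call; for the wrist camera it gives the pose at the moment of the call.
- ticket.hand_in(): hands the job in; it is judged then, once.
Trained networks look in the newest picture that a camera, given by its name, has taken for a name from the list of things; names that differ only in an ending like _2 or _b are one class to them, and where a whole thing is asked for, a point or a joint stands for the part that bears it (a point fixed in the world has none). Each returns a list of dicts, best first, with "confidence" (0 to 1); they miss things now and then, are a little off and sometimes report something else, mostly with a low value. They report only what shows in the picture. A call takes as long as a camera call. They do not tell look-alikes from the thing itself.
- eyes.search_frame(thing, camera): "rect" ([left, top, right, bottom] in pixels, round what is visible of it).
The state is a dict: "time_s": time; "joint_positions": joint angles; "qvel": joint speeds; "joint_efforts": joint torques, N m; "position": TCP position; "orientation": TCP orientation; "contact_force": force on the tool from outside, world axes, zero at the start; "moment": the same for the moment, N m; "width": finger opening in m; "grip_force": force on a finger pad.
Only numpy, scipy, OpenCV 4.12 (cv2) and the standard library are available. Lean on these libraries where they do the work, as an engineer would, in place of code of your own. Each camera call takes 0.05 s, during which the arm holds its last target. There are 200 camera calls.

## Working session

There is one attempt and no reset: what is moved stays moved. The work goes in short steps, Python scripts to look and compute and a tool call to move; the robot and the scene stay as the last step left them, time stands still between calls to the robot, and variables do not carry over. Pictures are saved under pics/ and viewed, at most 11 in all, crops included, and the job is handed in when it is done.

Besides the shell and the picture viewer there is one more tool, called after ">>>" as name(argument=value, ...) on one line, values as JSON. drive_tool: Moves the arm, as the interface text tells. Its arguments: {"type":"object","properties":{"deltas":{"type":"array"}},"required":["deltas"]}

```bash
mkdir -p pics; cat > h.py <<'E'
import numpy as np, cv2
from rig import robot, eyes, ticket
from scipy.spatial.transform import Rotation as Ro
def pix2w(uv,cam,z,cal=None):
    c=cal or eyes.calibration(cam); K,R,t=map(np.array,(c["camera_matrix"],c["R"],c["t"]))
    d=R.T@np.linalg.inv(K)@np.array([uv[0],uv[1],1.]); o=-R.T@t
    return o+d*(z-o[2])/d[2]
def w2pix(X,cam,cal=None):
    c=cal or eyes.calibration(cam); K,R,t=map(np.array,(c["camera_matrix"],c["R"],c["t"]))
    p=K@(R@np.array(X)+t); return p[:2]/p[2]
E
python3 - <<'E'
from h import *
for n in ("top","scene"):
    im=eyes.capture(n); cv2.imwrite(f"pics/{n}0.png",im[:,:,::-1])
    c=eyes.calibration(n); print(n,"cam at",(-np.array(c["R"]).T@c["t"]).round(3))
    for th in "magnifier brush pot jar bowl folder leaf seal brush_butt board".split():
        for r in eyes.search_frame(th,n)[:4]:
            b=r["rect"]; print(th,np.round(b),round(r["confidence"],2), pix2w([(b[0]+b[2])/2,(b[1]+b[3])/2],n,0.003).round(3))
s=robot.read_state(); print(s["position"],s["orientation"],s["width"],s["time_s"])
E
```

```text
top cam at [ 0.353 -0.006  1.076]
magnifier [340. 215. 382. 251.] 0.96 [ 0.601 -0.114  0.003]
magnifier [343. 136. 382. 177.] 0.95 [ 0.801 -0.133  0.003]
magnifier [279. 136. 317. 180.] 0.73 [0.807 0.033 0.003]
magnifier [410. 327. 458. 371.] 0.71 [ 0.314 -0.261  0.003]
brush [298. 207. 320. 281.] 0.91 [0.581 0.016 0.003]
pot [141. 260. 191. 297.] 0.78 [0.515 0.367 0.003]
bowl [428. 176. 468. 218.] 0.72 [ 0.681 -0.337  0.003]
bowl [225. 190. 402. 320.] 0.66 [0.554 0.007 0.003]
folder [175. 183. 188. 240.] 0.93 [0.683 0.33  0.003]
leaf [236. 230. 283. 286.] 0.56 [0.553 0.139 0.003]
seal [241. 231. 283. 282.] 0.82 [0.556 0.133 0.003]
seal [450. 265. 490. 301.] 0.24 [ 0.463 -0.366  0.003]
brush_butt [298. 207. 321. 279.] 0.71 [0.584 0.015 0.003]
board [224. 188. 398. 313.] 0.93 [0.564 0.012 0.003]
scene cam at [1.051 0.108 0.899]
magnifier [216. 227. 268. 278.] 0.76 [ 0.588 -0.114  0.003]
magnifier [265. 344. 320. 402.] 0.75 [0.798 0.028 0.003]
magnifier [189. 105. 233. 154.] 0.68 [ 0.302 -0.259  0.003]
magnifier [175. 325. 233. 386.] 0.6 [ 0.797 -0.126  0.003]
brush [291. 216. 316. 303.] 0.87 [0.582 0.004 0.003]
pot [466. 210. 525. 271.] 0.94 [0.471 0.362 0.003]
jar [120. 144. 162. 195.] 0.79 [ 0.436 -0.372  0.003]
bowl [ 88. 236. 143. 289.] 0.96 [ 0.655 -0.343  0.003]
folder [468. 304. 484. 387.] 0.87 [0.692 0.332 0.003]
leaf [294. 215. 319. 302.] 0.62 [0.579 0.01  0.003]
leaf [346. 232. 402. 293.] 0.58 [0.563 0.136 0.003]
leaf [221. 228. 271. 279.] 0.51 [ 0.59  -0.106  0.003]
seal [340. 232. 401. 291.] 0.97 [0.563 0.129 0.003]
brush_butt [292. 216. 316. 302.] 0.74 [0.581 0.005 0.003]
brush_butt [465. 210. 522. 273.] 0.5 [0.474 0.358 0.003]
board [183. 177. 426. 350.] 0.62 [0.59  0.007 0.003]
[ 0.14921804 -0.52934656  0.24830095] [ 9.90577545e-01  1.36953015e-01 -7.18959608e-06 -4.34074249e-07] 0.08534444582803362 1.1
```

View pics/top0.png

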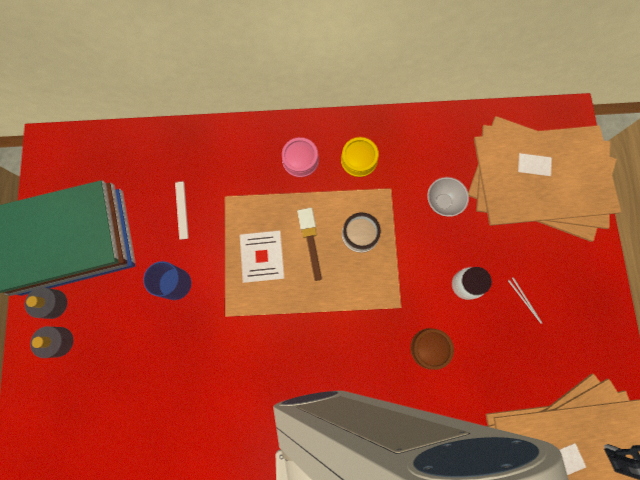

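View pics/scene0.png

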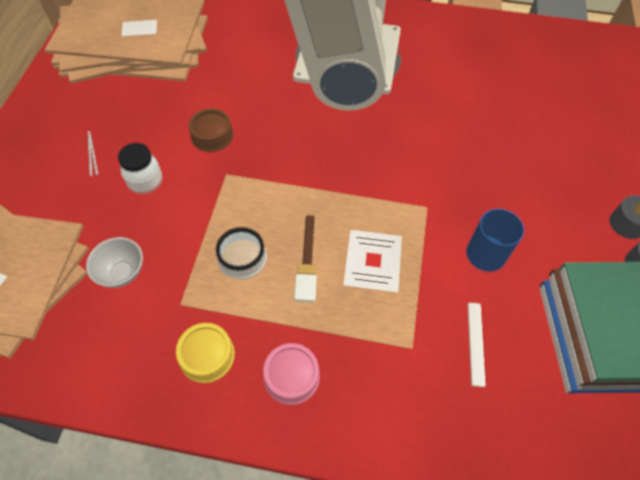

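The top view shows the brush with its butt at about (318,280) and its bristles at (306,210). The magnifier is at (362,232), the seal at (262,256), and the pot rim is left of (191,297). The scene view agrees with this. Next I'll refine these positions by colour segmentation.

```bash
cat > m.py <<'E'
from h import *
def tri(ps,cams):
    A=[];b=[]
    for p,n in zip(ps,cams):
        c=eyes.calibration(n);K,R,t=map(np.array,(c["camera_matrix"],c["R"],c["t"]))
        P=K@np.c_[R,t]
        for i in (0,1):
            r=P[i]-p[i]*P[2]; s=np.linalg.norm(r[:3]); A.append(r[:3]/s); b.append(-r[3]/s)
    x=np.linalg.lstsq(np.array(A),np.array(b),rcond=None)
    return x[0]
def blob(mask,rect):
    m=np.zeros_like(mask,np.uint8); l,t,r,b=map(int,rect); m[t:b,l:r]=mask[t:b,l:r]
    n,L,S,C=cv2.connectedComponentsWithStats(m); k=1+np.argmax(S[1:,4]); return (L==k),C[k],S[k]
E
python3 - <<'E'
from m import *
R={"top":dict(seal=(250,245,275,268),handle=(300,230,326,286),head=(294,203,320,230),pot=(138,255,198,304),mag=(335,205,390,256)),
"scene":dict(seal=(362,248,388,272),handle=(298,210,320,266),head=(290,270,322,306),pot=(460,204,530,275),mag=(210,222,274,284))}
for n in R:
    im=cv2.imread(f"pics/{n}0.png").astype(int); B,G,Rr=im[...,0],im[...,1],im[...,2]; r=R[n]
    _,c,s=blob((Rr>150)&(G<100),r["seal"]); print(n,"seal",c.round(1),s[4],pix2w(c,n,.004).round(4))
    m,c,s=blob((Rr<140)&(G<90),r["handle"]); 
    rr=cv2.minAreaRect(np.argwhere(m)[:,::-1].astype(np.float32)); bp=cv2.boxPoints(rr); bp=bp[np.argsort(bp[:,1])]
    for nm,e in (("hi row",bp[2:].mean(0)),("lo row",bp[:2].mean(0))): print("handle",nm,e.round(1),pix2w(e,n,.016).round(4))
    m,c,s=blob((G>170)&(B>150),r["head"]); rr=cv2.minAreaRect(np.argwhere(m)[:,::-1].astype(np.float32)); print("head",c.round(1),rr,pix2w(c,n,.018).round(4),s[4])
    for p in cv2.boxPoints(rr): print("   ",pix2w(p,n,.018).round(4))
    m,c,s=blob((B>Rr+15),r["pot"]); print("pot bbox",s,pix2w(c,n,.05).round(4))
    m,c,s=blob((Rr<90)&(G<90)&(B<90),r["mag"]); h=cv2.convexHull(np.argwhere(m)[:,::-1].astype(np.float32)); e=cv2.fitEllipse(h); print("magrim",e,pix2w(e[0],n,.042).round(4))
    cv2.imwrite(f"pics/{n}_pot.png",cv2.resize(im[200:310,135:205] if n=="top" else im[195:285,455:535],None,fx=5,fy=5,interpolation=cv2.INTER_CUBIC) if 0 else cv2.resize((im[250:310,130:205] if n=="top" else im[200:280,460:530]).astype(np.uint8),None,fx=7,fy=7,interpolation=cv2.INTER_CUBIC))
    # pot model projection fit
    from scipy.optimize import minimize
    pm,_,_=blob((B>Rr+15),r["pot"])
    a=np.linspace(0,2*np.pi,40)
    def cost(p):
        pts=[w2pix([p[0]+.039*np.cos(t),p[1]+.039*np.sin(t),z],n) for t in a for z in(0,.1)]
        h=cv2.convexHull(np.array(pts,np.float32)); q=np.zeros((1920,2560),np.uint8); cv2.fillConvexPoly(q,((h+.5)*4).round().astype(np.int32),1)
        q=cv2.resize(q*255,(640,480),interpolation=cv2.INTER_AREA)/255.; return np.abs(q-pm).sum()
    o=minimize(cost,[.49,.365],method="Nelder-Mead",options=dict(initial_simplex=[[.49,.365],[.51,.365],[.49,.385]],xatol=3e-4,fatol=.5)); print("potfit",o.x.round(4),o.fun,pm.sum())
E
```

```text
top seal [261.3 255.9] 131 [0.5579 0.1345 0.004 ]
handle hi row [318.2 279.8] [ 0.4899 -0.0013  0.016 ]
handle lo row [309.4 235.5] [0.5993 0.0142 0.016 ]
head [305.7 218.1] ((305.7115173339844, 218.05767822265625), (19.21938133239746, 14.708709716796875), 78.69007110595703) [0.6433 0.0208 0.018 ] 285
    [0.665  0.0423 0.018 ]
    [0.6703 0.0064 0.018 ]
    [ 6.218e-01 -3.000e-04  1.800e-02]
    [0.6167 0.0353 0.018 ]
pot bbox [ 144  262   47   37 1170] [0.5051 0.354  0.05  ]
magrim ((361.51507568359375, 230.5470428466797), (35.995548248291016, 36.79293441772461), 132.08694458007812) [ 0.5981 -0.1109  0.042 ]Traceback (most recent call last):
  File "<stdin>", line 23, in <module>
    res = _minimize_neldermead(fun, x0, args, callback, bounds=bounds,
                               **options)
    fsim[j] = func(sim[j])
              ~~~~^^^^^^^^
    fx = function(np.copy(x), *(wrapper_args + args))
  File "<stdin>", line 20, in cost
  File "h.py", line 9, in w2pix
    c=cal or eyes.calibration(cam); K,R,t=map(np.array,(c["camera_matrix"],c["R"],c["t"]))
             ~~~~~~~~~~~~~~~~^^^^^
ValueError: time passes only in moves, steps and waits
```

```bash
cat >> h.py <<'E'
import os,pickle
if not os.path.exists("cal.pkl"): pickle.dump({n:eyes.calibration(n) for n in("top","scene")},open("cal.pkl","wb"))
CAL=pickle.load(open("cal.pkl","rb"))
_p,_w=pix2w,w2pix
def pix2w(uv,cam,z,cal=None): return _p(uv,cam,z,cal or CAL.get(cam))
def w2pix(X,cam,cal=None): return _w(X,cam,cal or CAL.get(cam))
E
python3 - <<'E'
from m import *
from scipy.optimize import minimize
R={"top":dict(seal=(250,245,275,268),handle=(300,230,326,286),head=(294,203,320,230),pot=(138,255,198,304),mag=(335,205,390,256)),
"scene":dict(seal=(362,248,388,272),handle=(298,210,320,266),head=(290,270,322,306),pot=(460,204,530,275),mag=(210,222,274,284))}
a=np.linspace(0,2*np.pi,40)
for n in R:
    im=cv2.imread(f"pics/{n}0.png").astype(int); B,G,Rr=im[...,0],im[...,1],im[...,2]; r=R[n]
    if n=="scene":
        _,c,s=blob((Rr>150)&(G<100),r["seal"]); print(n,"seal",c.round(1),s[4],pix2w(c,n,.004).round(4))
        m,c,s=blob((Rr<140)&(G<90),r["handle"]); 
        rr=cv2.minAreaRect(np.argwhere(m)[:,::-1].astype(np.float32)); bp=cv2.boxPoints(rr); bp=bp[np.argsort(bp[:,1])]
        for nm,e in (("hi row",bp[2:].mean(0)),("lo row",bp[:2].mean(0))): print("handle",nm,e.round(1),pix2w(e,n,.016).round(4))
        m,c,s=blob((G>170)&(B>150),r["head"]); print("head",c.round(1),pix2w(c,n,.018).round(4),s[4])
        m,c,s=blob((Rr<90)&(G<90)&(B<90),r["mag"]); h=cv2.convexHull(np.argwhere(m)[:,::-1].astype(np.float32)); e=cv2.fitEllipse(h); print("magrim",e,pix2w(e[0],n,.042).round(4))
    pm,_,_=blob((B>Rr+15),r["pot"])
    def cost(p):
        pts=[w2pix([p[0]+.039*np.cos(t),p[1]+.039*np.sin(t),z],n) for t in a for z in(0,.1)]
        h=cv2.convexHull(np.array(pts,np.float32)); q=np.zeros((1920,2560),np.uint8); cv2.fillConvexPoly(q,((h+.5)*4).round().astype(np.int32),1)
        q=cv2.resize(q*255,(640,480),interpolation=cv2.INTER_AREA)/255.; return np.abs(q-pm).sum()
    o=minimize(cost,[.49,.365],method="Nelder-Mead",options=dict(initial_simplex=[[.49,.365],[.51,.365],[.49,.385]],xatol=3e-4,fatol=.5)); print("potfit",n,o.x.round(4),o.fun,pm.sum())
print(Ro.from_quat(robot.read_state()["orientation"]).as_matrix().round(3))
E
```

```text
potfit top [0.5035 0.3454] 277.25098039215686 1170
scene seal [373.1 259.4] 154 [0.5577 0.1339 0.004 ]
handle hi row [306.6 263.2] [0.5954 0.0131 0.016 ]
handle lo row [309.6 215.8] [ 0.4915 -0.0013  0.016 ]
head [305.2 287.2] [0.645  0.0202 0.018 ] 557
magrim ((239.45570373535156, 248.77499389648438), (42.12216567993164, 47.329463958740234), 74.98466491699219) [ 0.6027 -0.1107  0.042 ]
potfit scene [0.4998 0.3449] 286.956862745098 2357
[[ 0.962  0.271 -0.   ]
 [ 0.271 -0.962 -0.   ]
 [-0.    -0.    -1.   ]]
```

```bash
cat > plan.py <<'E'
import sys,json
from h import *
def pose():
    s=robot.read_state(); return np.array(s["position"]),Ro.from_quat(s["orientation"])
def go(target,n,grip,cyl=True,Rt=None,yawturn=None,start=None):
    """n rows to target xyz; yawturn (rad about world z) or target rotation Rt; prints rounded rows"""
    p,R=start or pose(); p0,R0=p.copy(),R; t=np.array(target,float)
    if yawturn is None: rv=(R0.inv()*Rt).as_rotvec() if Rt is not None else np.zeros(3)
    c=lambda v:np.array([np.hypot(v[0],v[1]),np.arctan2(v[1],v[0]),v[2]])
    rows=[]
    for k in range(1,n+1):
        f=k/n
        if cyl:
            q=c(p0)+f*(c(t)-c(p0)); g=np.array([q[0]*np.cos(q[1]),q[0]*np.sin(q[1]),q[2]])
        else: g=p0+f*(t-p0)
        Rg=Ro.from_rotvec([0,0,yawturn*f])*R0 if yawturn is not None else R0*Ro.from_rotvec(rv*f)
        d=np.round(R.inv().apply(g-p),4); w=np.round((R.inv()*Rg).as_rotvec(),4)
        d=d+0.;w=w+0.
        rows.append([d.tolist(),w.tolist(),grip]); p=p+R.apply(d); R=R*Ro.from_rotvec(w)
    while len(rows)%5: rows.append([[0,0,0],[0,0,0],grip])
    for i in range(0,len(rows),5): print(json.dumps(rows[i:i+5],separators=(",",":")))
    print("end",p.round(4),R.as_matrix().round(3).tolist(),"max",np.abs([r[0] for r in rows]).max(),np.abs([r[1] for r in rows]).max())
    return p,R
E
python3 - <<'E'
from plan import *
go([.6405,.020,.12],30,.06,yawturn=np.radians(8.05+180-15.74))
E
```

```text
[[[0.0245,0.0025,0.0043],[0.0,0.0,-0.1002],0.06],[[0.0244,0.0038,0.0043],[0.0,0.0,-0.1003],0.06],[[0.0243,0.0053,0.0042],[0.0,0.0,-0.1002],0.06],[[0.0241,0.0066,0.0043],[0.0,0.0,-0.1003],0.06],[[0.0238,0.0079,0.0043],[0.0,0.0,-0.1002],0.06]]
[[[0.0234,0.0093,0.0043],[0.0,0.0,-0.1003],0.06],[[0.0231,0.0107,0.0042],[0.0,0.0,-0.1002],0.06],[[0.0225,0.012,0.0043],[0.0,0.0,-0.1003],0.06],[[0.0219,0.0133,0.0043],[0.0,0.0,-0.1002],0.06],[[0.0213,0.0145,0.0043],[0.0,0.0,-0.1003],0.06]]
[[[0.0206,0.0158,0.0042],[0.0,0.0,-0.1002],0.06],[[0.0197,0.017,0.0043],[0.0,0.0,-0.1003],0.06],[[0.0189,0.0181,0.0043],[0.0,0.0,-0.1002],0.06],[[0.0179,0.0193,0.0043],[0.0,0.0,-0.1002],0.06],[[0.0169,0.0203,0.0042],[0.0,0.0,-0.1003],0.06]]
[[[0.0159,0.0214,0.0043],[0.0,0.0,-0.1002],0.06],[[0.0147,0.0223,0.0043],[0.0,0.0,-0.1003],0.06],[[0.0135,0.0232,0.0043],[0.0,0.0,-0.1002],0.06],[[0.0123,0.024,0.0043],[0.0,0.0,-0.1003],0.06],[[0.011,0.0248,0.0042],[0.0,0.0,-0.1002],0.06]]
[[[0.0096,0.0255,0.0043],[0.0,0.0,-0.1003],0.06],[[0.0083,0.0261,0.0043],[0.0,0.0,-0.1002],0.06],[[0.0068,0.0266,0.0043],[0.0,0.0,-0.1003],0.06],[[0.0053,0.0271,0.0042],[0.0,0.0,-0.1002],0.06],[[0.0039,0.0275,0.0043],[0.0,0.0,-0.1002],0.06]]
[[[0.0024,0.0279,0.0043],[0.0,0.0,-0.1003],0.06],[[0.0008,0.028,0.0043],[0.0,0.0,-0.1002],0.06],[[-0.0008,0.0281,0.0042],[0.0,0.0,-0.1003],0.06],[[-0.0023,0.0283,0.0043],[0.0,0.0,-0.1002],0.06],[[-0.0039,0.0281,0.0043],[0.0,0.0,-0.1003],0.06]]
end [0.6405 0.02   0.12  ] [[-0.99, -0.14, -0.0], [-0.14, 0.99, -0.0], [0.0, 0.0, -1.0]] max 0.0283 0.1003
```

>>> drive_tool(deltas=[[[0.0245,0.0025,0.004],[0,0,-0.1],0.06],[[0.0245,0.004,0.004],[0,0,-0.1],0.06],[[0.0245,0.005,0.004],[0,0,-0.1],0.06],[[0.024,0.0065,0.004],[0,0,-0.1],0.06],[[0.024,0.008,0.004],[0,0,-0.1],0.06]])

```text
time_s: 1.52
position: [0.2703, -0.4965, 0.228]
orientation: [0.925, 0.38, -0.0, 0.0]
contact_force: [0.6, -1.1, -0.9]
width: 0.0598
grip_force: 0.0
```

>>> drive_tool(deltas=[[[0.0235,0.0095,0.004],[0,0,-0.1],0.06],[[0.023,0.0105,0.004],[0,0,-0.1],0.06],[[0.0225,0.012,0.004],[0,0,-0.1],0.06],[[0.022,0.0135,0.004],[0,0,-0.1],0.06],[[0.0215,0.0145,0.004],[0,0,-0.1],0.06]])

```text
time_s: 1.93
position: [0.3832, -0.4366, 0.208]
orientation: [0.802, 0.597, -0.0, 0.0]
contact_force: [0.7, -0.5, 0.1]
width: 0.0598
grip_force: 0.0
```

>>> drive_tool(deltas=[[[0.0205,0.016,0.004],[0,0,-0.1],0.06],[[0.0195,0.017,0.004],[0,0,-0.1],0.06],[[0.019,0.018,0.004],[0,0,-0.1],0.06],[[0.018,0.0195,0.004],[0,0,-0.1],0.06],[[0.017,0.0205,0.004],[0,0,-0.1],0.06]])

```text
time_s: 2.35
position: [0.4826, -0.3513, 0.188]
orientation: [0.63, 0.777, -0.0, 0.0]
contact_force: [0.3, -0.7, -0.3]
width: 0.06
grip_force: 0.0
```

>>> drive_tool(deltas=[[[0.016,0.0215,0.004],[0,0,-0.1],0.06],[[0.0145,0.0225,0.004],[0,0,-0.1],0.06],[[0.0135,0.023,0.004],[0,0,-0.1],0.06],[[0.0125,0.024,0.004],[0,0,-0.1],0.06],[[0.011,0.025,0.004],[0,0,-0.1],0.06]])

```text
time_s: 2.77
position: [0.5625, -0.2432, 0.168]
orientation: [0.418, 0.909, 0.0, 0.0]
contact_force: [-0.1, -0.2, -0.1]
width: 0.0603
grip_force: 0.0
```

>>> drive_tool(deltas=[[[0.0095,0.0255,0.004],[0,0,-0.1],0.06],[[0.0085,0.026,0.004],[0,0,-0.1],0.06],[[0.007,0.0265,0.004],[0,0,-0.1],0.06],[[0.0055,0.027,0.004],[0,0,-0.1],0.06],[[0.004,0.0275,0.004],[0,0,-0.1],0.06]])

```text
time_s: 3.18
position: [0.617, -0.1175, 0.148]
orientation: [0.18, 0.984, -0.0, 0.0]
contact_force: [-0.4, -0.7, -0.1]
width: 0.0603
grip_force: 0.0
```

>>> drive_tool(deltas=[[[0.0025,0.028,0.004],[0,0,-0.1],0.06],[[0.001,0.028,0.004],[0,0,-0.1],0.06],[[-0.001,0.028,0.004],[0,0,-0.1],0.06],[[-0.0025,0.0285,0.004],[0,0,-0.1],0.06],[[-0.004,0.028,0.004],[0,0,-0.1],0.06]])

```text
time_s: 3.6
position: [0.644, 0.0209, 0.128]
orientation: [-0.069, 0.998, -0.0, 0.0]
contact_force: [0.4, 0.4, 0.6]
width: 0.0602
grip_force: 0.0
```

```bash
python3 - <<'E'
from plan import *
s=robot.read_state(); print(s["time_s"],np.round(s["position"],4),pose()[1].as_matrix().round(3).tolist(),np.round(s["joint_positions"],3),s["width"],np.round(s["contact_force"],1))
im=eyes.capture("wrist"); c=eyes.calibration("wrist"); cv2.imwrite("pics/w1.png",im[:,:,::-1]); pickle.dump(c,open("w1.pkl","wb"))
for X in ([.6405,.02,.012],[.49,-.0013,.012],[.668,.024,.012]): print(w2pix(X,"wrist",c).round(0))
E
```

```text
3.6 [0.644  0.0209 0.128 ] [[-0.99, -0.138, 0.0], [-0.138, 0.99, -0.0], [-0.0, -0.0, -1.0]] [-0.098  0.471  0.036  1.136 -0.    -0.236] 0.06023994328118032 [0.4 0.4 0.6]
[307. 239.]
[307. -27.]
[307. 278.]
```

View pics/w1.png

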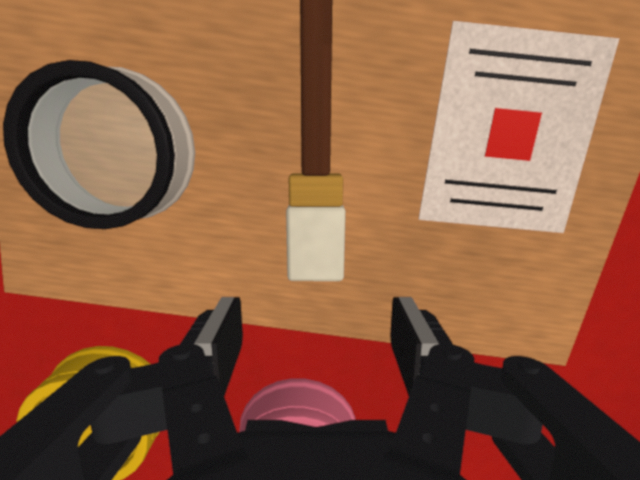

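The wrist view shows the brush centred between the jaws at column 316 and parallel to the tool, with its head at rows 207–280. I'll descend and grip.

>>> drive_tool(deltas=[[[0,0,0.016],[0,0,0],0.06],[[0,0,0.016],[0,0,0],0.06],[[0,0,0.016],[0,0,0],0.06],[[0,0,0.016],[0,0,0],0.06],[[0,0,0.014],[0,0,0],0.06]])

```text
time_s: 4.07
position: [0.6435, 0.0194, 0.0492]
orientation: [-0.066, 0.998, 0.0, -0.0]
contact_force: [0.2, -0.0, -0.0]
width: 0.0602
grip_force: 0.0
```

>>> drive_tool(deltas=[[[0,0,0.012],[0,0,0],0.06],[[0,0,0.009],[0,0,0],0.06],[[0,0,0.006],[0,0,0],0.06],[[0,0,0],[0,0,0],0.06],[[0,0,0],[0,0,0],0.05]])

```text
time_s: 4.48
position: [0.6438, 0.0194, 0.0234]
orientation: [-0.066, 0.998, 0.0, 0.0]
contact_force: [0.2, -0.8, -0.4]
width: 0.0505
grip_force: 0.0
```

>>> drive_tool(deltas=[[[0,0,0],[0,0,0],0.03],[[0,0,0],[0,0,0],0.03],[[0,0,0],[0,0,0],0.03],[[0,0,0],[0,0,0],0.03],[[0,0,0],[0,0,0],0.03]])

```text
time_s: 4.9
position: [0.6442, 0.0194, 0.024]
orientation: [-0.067, 0.998, -0.0, 0.001]
contact_force: [1.0, 0.6, 4.6]
width: 0.0362
grip_force: 62.4
```

```bash
python3 - <<'E'
from plan import *
p,R=pose()
p1=p+[0,0,.1]
Rt=R*Ro.from_rotvec([0,-np.pi/2,0])
e=go([.60,.0135,.30],15,.03,cyl=False,Rt=Rt,start=(p1,R))
zd=np.array([np.cos(np.radians(36)),np.sin(np.radians(36))])
g=np.array([.502,.345])-.012*zd; print(g)
yaw=np.radians(36)-np.arctan2(Rt.as_matrix()[1,2],Rt.as_matrix()[0,2])
go([*g,.30],15,.03,yawturn=yaw,start=e)
E
```

```text
[[[0.003,0.0,-0.0117],[0.0,-0.1047,0.0],0.03],[[0.0017,0.0,-0.012],[0.0,-0.1047,0.0],0.03],[[0.0004,0.0,-0.0121],[0.0,-0.1048,0.0],0.03],[[-0.0008,0.0,-0.0121],[0.0,-0.1047,0.0],0.03],[[-0.0021,0.0,-0.0119],[0.0,-0.1047,0.0],0.03]]
[[[-0.0033,0.0,-0.0117],[0.0,-0.1047,0.0],0.03],[[-0.0045,0.0,-0.0112],[0.0,-0.1047,0.0],0.03],[[-0.0057,0.0,-0.0107],[0.0,-0.1048,0.0],0.03],[[-0.0067,0.0,-0.0101],[0.0,-0.1047,0.0],0.03],[[-0.0078,0.0,-0.0093],[0.0,-0.1047,0.0],0.03]]
[[[-0.0086,0.0,-0.0084],[0.0,-0.1047,0.0],0.03],[[-0.0096,0.0,-0.0075],[0.0,-0.1047,0.0],0.03],[[-0.0102,-0.0001,-0.0064],[0.0,-0.1048,0.0],0.03],[[-0.0109,0.0,-0.0053],[0.0,-0.1047,0.0],0.03],[[-0.0114,0.0,-0.0042],[0.0,-0.1047,0.0],0.03]]
end [0.6    0.0135 0.3001] [[0.001, -0.133, 0.991], [-0.0, 0.991, 0.133], [-1.0, -0.0, 0.001]] max 0.0121 0.1048
[0.4922918  0.33794658]
[[[0.0,0.0231,0.0019],[-0.033,0.0,0.0],0.03],[[0.0,0.0231,0.0018],[-0.033,0.0,0.0001],0.03],[[0.0,0.0231,0.0017],[-0.033,0.0,0.0],0.03],[[0.0,0.0231,0.0015],[-0.033,0.0,0.0001],0.03],[[0.0,0.0231,0.0014],[-0.033,-0.0001,0.0],0.03]]
[[[0.0,0.0231,0.0012],[-0.0331,0.0,0.0001],0.03],[[0.0,0.0231,0.0012],[-0.033,0.0,0.0],0.03],[[0.0,0.023,0.001],[-0.033,0.0,0.0001],0.03],[[0.0,0.0231,0.0008],[-0.033,0.0,0.0],0.03],[[0.0,0.0231,0.0008],[-0.033,0.0,0.0001],0.03]]
[[[0.0,0.0231,0.0006],[-0.033,0.0,0.0],0.03],[[0.0,0.0231,0.0005],[-0.033,0.0,0.0],0.03],[[0.0,0.023,0.0004],[-0.033,0.0,0.0001],0.03],[[0.0,0.0231,0.0002],[-0.033,-0.0001,0.0],0.03],[[0.0,0.0231,0.0001],[-0.033,0.0,0.0001],0.03]]
end [0.4923 0.338  0.3   ] [[0.001, -0.588, 0.809], [0.001, 0.809, 0.588], [-1.0, -0.0, 0.001]] max 0.0231 0.0331
```

>>> drive_tool(deltas=[[[0,0,-0.01],[0,0,0],0.03],[[0,0,-0.02],[0,0,0],0.03],[[0,0,-0.025],[0,0,0],0.03],[[0,0,-0.025],[0,0,0],0.03],[[0,0,-0.02],[0,0,0],0.03]])

```text
time_s: 5.32
position: [0.6437, 0.0196, 0.1256]
orientation: [-0.067, 0.998, -0.0, 0.0]
contact_force: [0.4, -0.8, 0.2]
width: 0.0363
grip_force: 61.9
```

>>> drive_tool(deltas=[[[0.003,0,-0.0117],[0,-0.1047,0],0.03],[[0.0017,0,-0.012],[0,-0.1047,0],0.03],[[0.0004,0,-0.0121],[0,-0.1047,0],0.03],[[-0.0008,0,-0.0121],[0,-0.1047,0],0.03],[[-0.0021,0,-0.0119],[0,-0.1047,0],0.03]])

```text
time_s: 5.73
position: [0.6286, 0.0176, 0.1838]
orientation: [-0.064, 0.963, 0.017, 0.261]
contact_force: [-0.0, 0.3, -1.5]
width: 0.0362
grip_force: 62.0
```

>>> drive_tool(deltas=[[[-0.0033,0,-0.0117],[0,-0.1047,0],0.03],[[-0.0045,0,-0.0112],[0,-0.1047,0],0.03],[[-0.0057,0,-0.0107],[0,-0.1047,0],0.03],[[-0.0067,0,-0.0101],[0,-0.1047,0],0.03],[[-0.0078,0,-0.0093],[0,-0.1047,0],0.03]])

```text
time_s: 6.15
position: [0.6133, 0.0158, 0.2427]
orientation: [-0.058, 0.863, 0.033, 0.501]
contact_force: [1.2, 0.4, -1.1]
width: 0.0362
grip_force: 62.0
```

>>> drive_tool(deltas=[[[-0.0086,0,-0.0084],[0,-0.1047,0],0.03],[[-0.0096,0,-0.0075],[0,-0.1047,0],0.03],[[-0.0102,0,-0.0064],[0,-0.1047,0],0.03],[[-0.0109,0,-0.0053],[0,-0.1047,0],0.03],[[-0.0114,0,-0.0042],[0,-0.1047,0],0.03]])

```text
time_s: 6.57
position: [0.6399, 0.0098, 0.3349]
orientation: [-0.051, 0.725, 0.048, 0.685]
contact_force: [0.6, -0.6, -0.4]
width: 0.0361
grip_force: 62.0
```

```bash
python3 - <<'E'
from plan import *
s=robot.read_state(); print(np.round(s["joint_positions"],3),s["width"],pose()[0].round(4),pose()[1].as_matrix().round(3).tolist())
E
```

```text
[-0.309  0.112 -1.04  -1.088  0.449 -0.027] 0.03614568003706198 [0.6399 0.0098 0.3349] [[-0.057, -0.14, 0.989], [-0.008, 0.99, 0.14], [-0.998, 0.0, -0.057]]
```

The elbow limit (q3) stopped the radial pose. A more tangential tool heading of about 75° should move the wrist away from that limit.

```bash
cat >> plan.py <<'E'
def Rh(deg):
    a=np.radians(deg); z=[np.cos(a),np.sin(a),0]; x=[0,0,-1]; return Ro.from_matrix(np.c_[x,np.cross(z,x),z])
E
python3 - <<'E'
from plan import *
h=75; zd=np.array([np.cos(np.radians(h)),np.sin(np.radians(h))]); g=np.array([.502,.345])-.012*zd
go([*g,.30],15,.03,cyl=False,Rt=Rh(h))
E
```

```text
[[[0.0027,0.0227,-0.0061],[-0.0779,-0.0034,-0.0023],0.03],[[0.0026,0.0231,-0.0044],[-0.0779,-0.0033,-0.0022],0.03],[[0.0026,0.0233,-0.0026],[-0.0779,-0.0034,-0.0023],0.03],[[0.0025,0.0235,-0.0007],[-0.0778,-0.0034,-0.0023],0.03],[[0.0024,0.0236,0.001],[-0.0779,-0.0033,-0.0022],0.03]]
[[[0.0024,0.0233,0.0029],[-0.0779,-0.0034,-0.0023],0.03],[[0.0024,0.0231,0.0047],[-0.0779,-0.0034,-0.0022],0.03],[[0.0023,0.0226,0.0065],[-0.0779,-0.0033,-0.0023],0.03],[[0.0023,0.022,0.0082],[-0.0779,-0.0034,-0.0023],0.03],[[0.0023,0.0214,0.0098],[-0.0779,-0.0034,-0.0022],0.03]]
[[[0.0023,0.0206,0.0116],[-0.0779,-0.0033,-0.0023],0.03],[[0.0022,0.0195,0.013],[-0.0778,-0.0034,-0.0022],0.03],[[0.0023,0.0186,0.0145],[-0.0779,-0.0033,-0.0023],0.03],[[0.0023,0.0173,0.016],[-0.0779,-0.0034,-0.0023],0.03],[[0.0023,0.016,0.0172],[-0.0779,-0.0034,-0.0022],0.03]]
end [0.4989 0.3334 0.3   ] [[-0.0, -0.966, 0.259], [0.0, 0.259, 0.966], [-1.0, 0.0, 0.0]] max 0.0236 0.0779
```

>>> drive_tool(deltas=[[[0.0027,0.0227,-0.006],[-0.078,-0.0034,-0.0023],0.03],[[0.0026,0.023,-0.0044],[-0.078,-0.0034,-0.0023],0.03],[[0.0026,0.0233,-0.0026],[-0.078,-0.0034,-0.0023],0.03],[[0.0025,0.0235,-0.0007],[-0.078,-0.0034,-0.0023],0.03],[[0.0024,0.0236,0.001],[-0.078,-0.0034,-0.0023],0.03]])

```text
time_s: 6.98
position: [0.604, 0.1174, 0.3323]
orientation: [-0.189, 0.702, 0.187, 0.661]
contact_force: [0.1, -0.3, -0.2]
width: 0.0367
grip_force: 62.0
```

>>> drive_tool(deltas=[[[0.0024,0.0233,0.003],[-0.078,-0.0034,-0.0023],0.03],[[0.0024,0.023,0.0047],[-0.078,-0.0034,-0.0023],0.03],[[0.0023,0.0226,0.0065],[-0.078,-0.0034,-0.0023],0.03],[[0.0023,0.022,0.008],[-0.078,-0.0034,-0.0023],0.03],[[0.0023,0.0214,0.01],[-0.078,-0.0034,-0.0023],0.03]])

```text
time_s: 7.4
position: [0.5568, 0.2248, 0.3212]
orientation: [-0.315, 0.646, 0.318, 0.619]
contact_force: [0.7, 0.2, 0.4]
width: 0.0361
grip_force: 62.0
```

>>> drive_tool(deltas=[[[0.0023,0.0206,0.0116],[-0.078,-0.0034,-0.0023],0.03],[[0.0022,0.0195,0.013],[-0.078,-0.0034,-0.0023],0.03],[[0.0023,0.0186,0.0145],[-0.078,-0.0034,-0.0023],0.03],[[0.0023,0.0173,0.016],[-0.078,-0.0034,-0.0023],0.03],[[0.0023,0.016,0.0172],[-0.078,-0.0034,-0.0023],0.03]])

```text
time_s: 7.82
position: [0.5092, 0.3325, 0.31]
orientation: [-0.43, 0.565, 0.436, 0.553]
contact_force: [0.2, 0.4, -0.2]
width: 0.0363
grip_force: 62.0
```

```bash
python3 - <<'E'
from plan import *
s=robot.read_state(); print(np.round(s["joint_positions"],3),s["width"],pose()[0].round(4),pose()[1].as_matrix().round(3).tolist())
h=75; zd=np.array([np.cos(np.radians(h)),np.sin(np.radians(h))]); g=np.array([.502,.345])-.012*zd
go([*g,.29],5,.03,cyl=False,Rt=Rh(h))
for n in("top","scene"): cv2.imwrite(f"pics/{n}2.png",eyes.capture(n)[:,:,::-1])
a=cv2.imread("pics/top2.png")[180:330,90:350];b=cv2.imread("pics/scene2.png")[60:300,330:590]
cv2.imwrite("pics/c2.png",np.hstack([cv2.resize(a,None,fx=1.5,fy=1.5*240/225),cv2.resize(b,None,fx=1.5,fy=1.0*240/240)[:240]]))
E
```

```text
[-0.046  0.311 -0.935 -1.204  1.364 -0.025] 0.03625398606745436 [0.5092 0.3325 0.31  ] [[-0.018, -0.968, 0.25], [-0.004, 0.25, 0.968], [-1.0, 0.016, -0.009]]
[[[0.004,0.002,-0.0003],[0.0019,-0.0018,-0.0033],0.03],[[0.0041,0.002,-0.0003],[0.0019,-0.0017,-0.0032],0.03],[[0.004,0.002,-0.0003],[0.0019,-0.0018,-0.0033],0.03],[[0.004,0.002,-0.0004],[0.0018,-0.0017,-0.0033],0.03],[[0.004,0.002,-0.0003],[0.0019,-0.0018,-0.0032],0.03]]
end [0.4989 0.3334 0.29  ] [[-0.0, -0.966, 0.259], [0.0, 0.259, 0.966], [-1.0, 0.0, 0.0]] max 0.0041 0.0033
```

View pics/scene2.png

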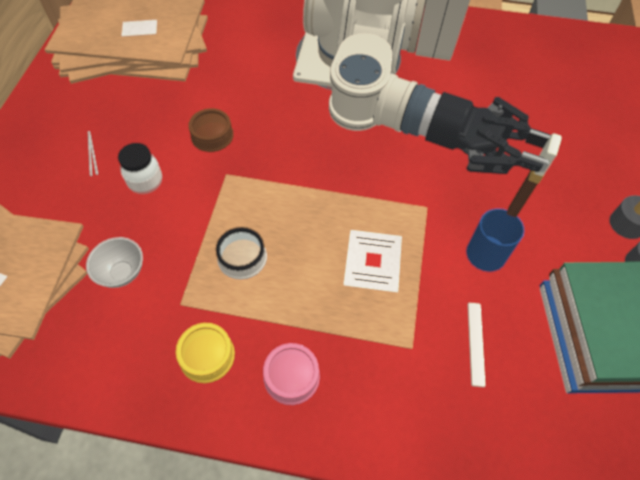

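The scene view shows the brush hanging vertically, butt at about (512,215), over the pot mouth at (500,225). I'll set the heading to 68° for joint margin, then check the alignment.

```bash
python3 - <<'E'
from plan import *
h=68; zd=np.array([np.cos(np.radians(h)),np.sin(np.radians(h))]); g=np.array([.502,.345])-.012*zd
go([*g,.275],5,.03,cyl=False,Rt=Rh(h))
E
```

```text
[[[0.007,0.0022,-0.0004],[0.0265,-0.002,-0.0033],0.03],[[0.0069,0.0022,-0.0005],[0.0266,-0.002,-0.0032],0.03],[[0.0069,0.0023,-0.0006],[0.0265,-0.002,-0.0033],0.03],[[0.007,0.0022,-0.0006],[0.0265,-0.0019,-0.0033],0.03],[[0.0069,0.0023,-0.0007],[0.0266,-0.002,-0.0032],0.03]]
end [0.4975 0.3339 0.275 ] [[-0.0, -0.927, 0.375], [-0.0, 0.375, 0.927], [-1.0, 0.0, -0.0]] max 0.007 0.0266
```

>>> drive_tool(deltas=[[[0.007,0.0022,-0.0005],[0.0265,-0.002,-0.0033],0.03],[[0.007,0.0022,-0.0005],[0.0265,-0.002,-0.0033],0.03],[[0.007,0.0022,-0.0005],[0.0265,-0.002,-0.0033],0.03],[[0.007,0.0022,-0.0005],[0.0265,-0.002,-0.0033],0.03],[[0.007,0.0022,-0.0005],[0.0265,-0.002,-0.0033],0.03]])

```text
time_s: 8.33
position: [0.5108, 0.3341, 0.2812]
orientation: [-0.398, 0.589, 0.393, 0.583]
contact_force: [-0.0, 0.2, -1.1]
width: 0.036
grip_force: 62.0
```

```bash
python3 - <<'E'
from plan import *
s=robot.read_state(); print(np.round(s["joint_positions"],3),s["width"],pose()[0].round(4),pose()[1].as_matrix().round(3).tolist())
p,R=pose()
out=[]
for n,(y,x) in (("top",(220,110)),("scene",(120,450))):
    im=np.ascontiguousarray(eyes.capture(n)[:,:,::-1]); big=cv2.resize(im[y:y+150,x:x+100],None,fx=4,fy=4,interpolation=cv2.INTER_CUBIC)
    f=lambda X:tuple(int(v) for v in ((w2pix(X,n)-[x,y]+.5)*4))
    bp=p+R.apply([.154,0,.012]); cv2.circle(big,f(bp),4,(0,255,255),-1); cv2.circle(big,f([*bp[:2],.1]),4,(0,255,0),1)
    for q in (.1,0): cv2.polylines(big,[np.array([f([.502+.039*np.cos(a),.345+.039*np.sin(a),q]) for a in np.linspace(0,6.28,40)],np.int32)],True,(0,255,0),1)
    out.append(big)
cv2.imwrite("pics/c3.png",np.hstack(out))
E
```

```text
[-0.017  0.363 -1.041 -1.376  1.205 -0.028] 0.036024589220343975 [0.5108 0.3341 0.2812] [[-0.002, -0.927, 0.374], [-0.01, 0.374, 0.927], [-1.0, -0.002, -0.01]]
```

View pics/c3.png

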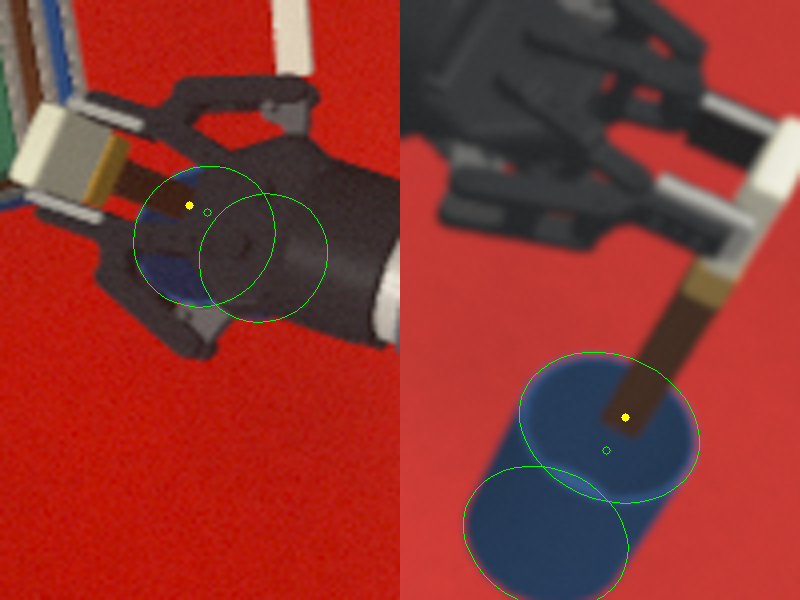

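The pot model fits both views, and the butt is above the mouth, off-centre but inside the rim. The elbow is at its limit again, so I'll fit the arm's kinematics from logged states and pick a feasible insertion pose.

```bash
cat > kin.py <<'E'
from plan import *
from scipy.optimize import least_squares
D=[([-1.449,.259,.021,1.334,0,1.418],[.1492,-.5293,.2483]),([-.098,.471,.036,1.136,0,-.236],[.644,.0209,.128]),
([-.309,.112,-1.04,-1.088,.449,-.027],[.6399,.0098,.3349]),([-.046,.311,-.935,-1.204,1.364,-.025],[.5092,.3325,.31]),([-.017,.363,-1.041,-1.376,1.205,-.028],[.5108,.3341,.2812])]
def fk(q,P):
    a0,h,d,L1,c1,L2,c2,L3,L4=P; q1,q2,q3,q4,q5,q6=q; f=q2-q3+q4
    r=a0+L1*np.sin(q2+c1)+L2*np.cos(q2-q3+c2)+L3*np.cos(f); z=h+L1*np.cos(q2+c1)-L2*np.sin(q2-q3+c2)-L3*np.sin(f)
    Rm=Ro.from_euler("ZYZ",[q1,f,q5])   # x axis = tool z
    p=Ro.from_rotvec([0,0,q1]).apply([r,d,z])+Rm.apply([L4,0,0])
    Rt=Rm*Ro.from_matrix(np.c_[[0,0,-1],[0,1,0],[1,0,0]])*Ro.from_rotvec([0,0,q6])
    return p,Rt
LO=np.array([-3.04,-.91,-1.04,-1.92,-1.52,-3.14]);HI=np.array([3.04,1.82,1.36,1.95,1.45,3.14])
def fit():
    f=lambda P:np.concatenate([np.concatenate([(fk(q,P)[0]-p) for q,p in D]),.01*(np.array(P)-x0)])
    x0=np.array([0,.2,.06,.3,0,.3,0,.1,.15]); best=None
    for _ in range(20):
        o=least_squares(f,x0+np.random.randn(9)*.05)
        if best is None or o.cost<best.cost: best=o
    return best
P=None
def ik(p,zax,free=True,q0=None):
    # tool z axis = zax, tool x kept in vertical plane pointing down-most
    best=None; zax=np.array(zax)/np.linalg.norm(zax); y=np.cross(zax,[0,0,-1]); y/=np.linalg.norm(y); R=Ro.from_matrix(np.c_[np.cross(y,zax),y,zax])
    g=lambda q:np.r_[(fk(q,P)[0]-p)*10,(fk(q,P)[1].inv()*R).as_rotvec()]
    for q0 in ([0,.36,-.9,-1.2,1.2,0],[.5,.36,-.9,-1.2,-1,0],[.3,.6,-.5,-1.,0,0]):
        o=least_squares(g,np.clip(q0,LO+.02,HI-.02),bounds=(LO,HI))
        if best is None or o.cost<best[1]: best=(o.x,o.cost)
    return best
E
python3 - <<'E'
import kin; from kin import *
s=robot.read_state(); o=fit(); kin.P=o.x; print(o.x.round(3),o.cost,np.abs(o.fun[:15]).max())
print(fk(s["joint_positions"],kin.P)[1].as_matrix().round(3).tolist(),pose()[1].as_matrix().round(3).tolist())
np.save("P.npy",o.x)
C=np.array([.502,.345])
for el in (0,-15,-30):        # elevation of tool z
  for h in (-50,-30,0,30,60,68,75,80,85):
    a,e=np.radians(h),np.radians(el); zax=np.array([np.cos(a)*np.cos(e),np.sin(a)*np.cos(e),np.sin(e)])
    xax=np.array([np.cos(a)*np.sin(e),np.sin(a)*np.sin(e),-np.cos(e)])
    res=[]
    for bz in (.012,.115):
        butt=np.array([*C,bz]); tcp=butt-xax*.154-zax*.012
        q,c=kin.ik(tcp,zax); res.append((round(c*1e4,2),q.round(2).tolist()) if c<1e-4 else round(c*1e4,1))
    print(el,h,res)
E
```

```text
[ 0.001  0.129  0.084  0.583  0.004  0.397 -0.075  0.101  0.278] 5.995844051223728e-06 0.00024002573578620068
[[-0.004, -0.928, 0.372], [-0.01, 0.372, 0.928], [-1.0, -0.0, -0.01]] [[-0.004, -0.928, 0.372], [-0.01, 0.372, 0.928], [-1.0, -0.0, -0.01]]
0 -50 [np.float64(29.0), np.float64(70.4)]
0 -30 [(np.float64(0.0), [0.94, 0.73, -0.78, -1.52, -1.47, -0.0]), (np.float64(0.0), [0.94, 0.51, -0.73, -1.25, -1.47, 0.0])]
0 0 [np.float64(131.0), np.float64(14.1)]
0 30 [np.float64(1228.4), np.float64(448.0)]
0 60 [np.float64(309.9), np.float64(93.0)]
0 68 [np.float64(106.3), np.float64(14.9)]
0 75 [np.float64(15.4), (np.float64(0.0), [-0.04, 0.43, -1.02, -1.44, 1.35, 0.0])]
0 80 [(np.float64(0.0), [-0.05, 0.73, -1.03, -1.76, 1.45, -0.0]), (np.float64(0.0), [-0.05, 0.44, -0.96, -1.4, 1.45, -0.0])]
0 85 [np.float64(36.1), np.float64(36.1)]
-15 -50 [(np.float64(0.0), [0.86, 0.69, -0.08, 1.33, -1.27, 2.12]), (np.float64(0.0), [0.86, 0.59, 0.03, 1.54, -1.27, 2.12])]
-15 -30 [(np.float64(0.0), [0.85, 0.47, -0.59, -0.11, -1.25, 0.92]), (np.float64(0.0), [0.85, 0.32, -0.47, 0.16, -1.25, 0.92])]
-15 
[... 1274 characters left out ...]
 -0.04]), (np.float64(0.0), [0.44, 0.07, -0.73, -0.28, 0.07, -0.04])]
-30 60 [(np.float64(0.0), [0.25, 0.27, -0.81, -0.39, 0.66, -0.47]), (np.float64(0.0), [0.25, 0.11, -0.65, -0.07, 0.66, -0.47])]
-30 68 [(np.float64(0.0), [0.22, 0.29, -0.75, -0.24, 0.79, -0.63]), (np.float64(0.0), [0.22, 0.13, -0.59, 0.07, 0.79, -0.63])]
-30 75 [(np.float64(0.0), [0.2, 0.3, -0.68, -0.07, 0.89, -0.79]), (np.float64(0.0), [0.2, 0.16, -0.53, 0.22, 0.89, -0.79])]
-30 80 [(np.float64(0.0), [0.19, 0.32, -0.62, 0.08, 0.94, -0.92]), (np.float64(0.0), [0.19, 0.19, -0.47, 0.36, 0.94, -0.92])]
-30 85 [(np.float64(0.0), [0.18, 0.35, -0.56, 0.24, 0.99, -1.08]), (np.float64(0.0), [0.18, 0.22, -0.41, 0.51, 0.99, -1.08])]
```

```bash
python3 - <<'E'
import kin; from kin import *
kin.P=np.load("P.npy")
a,e=np.radians(68),np.radians(-20); zh=np.array([np.cos(a),np.sin(a),0]); zax=np.cos(e)*zh+[0,0,np.sin(e)]; xax=np.sin(e)*zh-[0,0,np.cos(e)]
Rt=Ro.from_matrix(np.c_[xax,np.cross(zax,xax),zax])
F=np.array([.502,.345,.014])-.017*zh; T=F-xax*.154-zax*.012; H=T-xax*.118
for k in (T,H): q,c=kin.ik(k,zax); print(k.round(4),q.round(3),c)
go(H,5,.03,cyl=False,Rt=Rt); print(Rt.as_matrix().round(3).tolist())
E
```

```text
[0.5111 0.3676 0.1628] [ 0.1    0.312 -0.912 -0.56   0.982 -0.576] 4.52054276546572e-30
[0.5263 0.405  0.2737] [ 0.18   0.142 -0.714 -0.258  0.917 -0.495] 5.212524618177792e-26
[[[0.0013,0.0023,0.0143],[0.0004,0.0677,0.0001],0.03],[[0.0004,0.0023,0.0144],[0.0005,0.0677,0.0002],0.03],[[-0.0006,0.0023,0.0143],[0.0004,0.0678,0.0001],0.03],[[-0.0016,0.0023,0.0143],[0.0005,0.0677,0.0002],0.03],[[-0.0025,0.0023,0.0141],[0.0004,0.0677,0.0001],0.03]]
end [0.5262 0.405  0.2737] [[-0.128, -0.927, 0.352], [-0.317, 0.375, 0.871], [-0.94, -0.0, -0.342]] max 0.0144 0.0678
[[-0.128, -0.927, 0.352], [-0.317, 0.375, 0.871], [-0.94, 0.0, -0.342]]
```

>>> drive_tool(deltas=[[[0.0007,0.001,0.007],[0,0.034,0],0.03],[[0.0005,0.001,0.007],[0,0.034,0],0.03],[[0.0003,0.001,0.007],[0,0.034,0],0.03],[[0,0.001,0.007],[0,0.034,0],0.03],[[-0.0003,0.001,0.007],[0,0.034,0],0.03]])

```text
time_s: 8.85
position: [0.5179, 0.3687, 0.2779]
orientation: [-0.431, 0.636, 0.359, 0.53]
contact_force: [-0.4, -0.4, -0.9]
width: 0.0364
grip_force: 62.0
```

>>> drive_tool(deltas=[[[-0.0003,0.001,0.007],[0,0.034,0],0.03],[[-0.0006,0.001,0.007],[0,0.034,0],0.03],[[-0.0008,0.001,0.007],[0,0.034,0],0.03],[[-0.001,0.001,0.007],[0,0.034,0],0.03],[[-0.001,0.001,0.007],[0,0.034,0],0.03]])

```text
time_s: 9.27
position: [0.5263, 0.4029, 0.2729]
orientation: [-0.46, 0.679, 0.321, 0.474]
contact_force: [-0.2, -0.5, -2.2]
width: 0.0361
grip_force: 62.0
```

```bash
python3 - <<'E'
import kin; from kin import *
a,e=np.radians(68),np.radians(-20); zh=np.array([np.cos(a),np.sin(a),0]); zax=np.cos(e)*zh+[0,0,np.sin(e)]; xax=np.sin(e)*zh-[0,0,np.cos(e)]
Rt=Ro.from_matrix(np.c_[xax,np.cross(zax,xax),zax])
F=np.array([.502,.345,.014])-.017*zh; T=F-xax*.154-zax*.012; H=T-xax*.118
p,R=pose(); print(p.round(4),R.as_matrix().round(3).tolist(),"err tool",R.inv().apply(H-p).round(4),(R.inv()*Rt).as_rotvec().round(3), "butt",(p+R.apply([.154,0,.012])).round(4))
go(T,10,.03,cyl=False,Rt=Rt)
E
```

```text
[0.5263 0.4029 0.2729] [[-0.127, -0.928, 0.349], [-0.32, 0.372, 0.872], [-0.939, -0.001, -0.344]] err tool [-0.0015  0.0008  0.0016] [ 0.003 -0.002  0.002] butt [0.5109 0.3641 0.1241]
[[[0.0117,0.0001,0.0002],[0.0003,-0.0002,0.0002],0.03],[[0.0116,0.0001,0.0002],[0.0003,-0.0003,0.0002],0.03],[[0.0117,0.0001,0.0001],[0.0002,-0.0002,0.0002],0.03],[[0.0116,0.0001,0.0002],[0.0003,-0.0002,0.0001],0.03],[[0.0117,0.0001,0.0002],[0.0003,-0.0003,0.0002],0.03]]
[[[0.0116,0.0001,0.0002],[0.0003,-0.0002,0.0002],0.03],[[0.0117,0.0001,0.0001],[0.0002,-0.0002,0.0002],0.03],[[0.0116,0.0001,0.0002],[0.0003,-0.0003,0.0002],0.03],[[0.0117,0.0001,0.0002],[0.0003,-0.0002,0.0002],0.03],[[0.0116,0.0,0.0001],[0.0003,-0.0002,0.0001],0.03]]
end [0.5112 0.3676 0.1629] [[-0.128, -0.927, 0.352], [-0.317, 0.375, 0.871], [-0.94, -0.0, -0.342]] max 0.0117 0.0003
```

>>> drive_tool(deltas=[[[0.0115,0.0001,0.0002],[0,0,0],0.03],[[0.0115,0.0001,0.0002],[0,0,0],0.03],[[0.0115,0.0001,0.0002],[0,0,0],0.03],[[0.0115,0.0001,0.0002],[0,0,0],0.03],[[0.0115,0.0001,0.0002],[0,0,0],0.03]])

```text
time_s: 9.68
position: [0.5189, 0.3853, 0.218]
orientation: [-0.459, 0.678, 0.321, 0.475]
contact_force: [0.5, -1.2, -0.2]
width: 0.0362
grip_force: 62.0
```

>>> drive_tool(deltas=[[[0.0115,0.0001,0.0002],[0,0,0],0.03],[[0.0115,0.0001,0.0002],[0,0,0],0.03],[[0.0115,0.0001,0.0002],[0,0,0],0.03],[[0.0115,0.0001,0.0002],[0,0,0],0.03],[[0.011,0.0001,0.0002],[0,0,0],0.03]])

```text
time_s: 10.1
position: [0.5117, 0.3681, 0.164]
orientation: [-0.459, 0.678, 0.321, 0.475]
contact_force: [-0.9, 0.2, -1.9]
width: 0.0359
grip_force: 62.0
```

>>> drive_tool(deltas=[[[0,0,0],[0,0,0],0.03],[[0,0,0],[0,0,0],0.04],[[0,0,0],[0,0,0],0.06],[[0,0,0],[0,0,0],0.07],[[0,0,0],[0,0,0],0.07]])

```text
time_s: 10.52
position: [0.5121, 0.3688, 0.1649]
orientation: [-0.46, 0.678, 0.321, 0.475]
contact_force: [0.9, -0.2, 1.4]
width: 0.0697
grip_force: 0.0
```

```bash
python3 - <<'E'
from plan import *
print(pose()[0],np.round(robot.read_state()["joint_positions"],3))
out=[]
for n,(y,x) in (("top",(220,110)),("scene",(120,450))):
    im=np.ascontiguousarray(eyes.capture(n)[:,:,::-1]); out.append(cv2.resize(im[y:y+150,x:x+100],None,fx=4,fy=4,interpolation=cv2.INTER_CUBIC))
cv2.imwrite("pics/c4.png",np.hstack(out))
E
```

```text
[0.51207478 0.36880796 0.16488415] [ 0.102  0.307 -0.903 -0.545  0.983 -0.58 ]
```

View pics/c4.png

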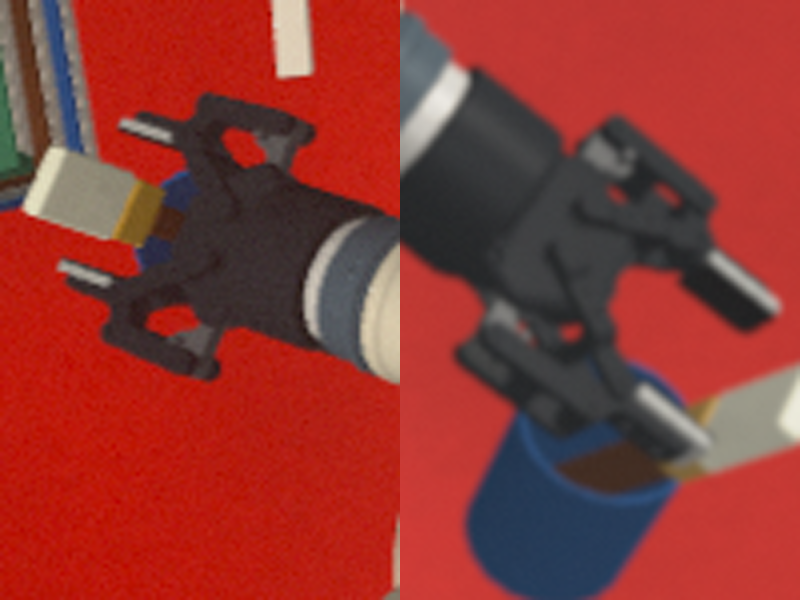

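The brush is standing in the pot, leaning on the far rim with its bristles up, and the jaws are open. I'll retreat along the tool axis and go to the magnifier.

>>> drive_tool(deltas=[[[0,0,-0.008],[0,0,0],0.08],[[0,0,-0.018],[0,0,0],0.08],[[0,0,-0.022],[0,0,0],0.08],[[0,0,-0.025],[0,0,0],0.08],[[0,0,-0.025],[0,0,0],0.08]])

```text
time_s: 11.03
position: [0.4765, 0.2825, 0.1982]
orientation: [-0.46, 0.678, 0.322, 0.475]
contact_force: [0.1, 0.3, -0.7]
width: 0.0799
grip_force: 0.0
```

```bash
python3 - <<'E'
from plan import *
p,R=pose(); print(p.round(4))
u=np.array([-.0422,.245]); u/=np.linalg.norm(u); x=-np.array([*u,0]); z=np.array([0,0,-1.])
Rt=Ro.from_matrix(np.c_[x,np.cross(z,x),z])
S=np.array([.600,-.1108])-.085*u; print(S,u)
go([*S,.15],20,.06,cyl=False,Rt=Rt)
E
```

```text
[0.4765 0.2825 0.1982]
[ 0.61442835 -0.19456648] [-0.16974528  0.98548797]
[[[0.009,-0.0152,-0.0176],[-0.0168,0.0594,-0.024],0.06],[[0.0104,-0.0148,-0.0173],[-0.0168,0.0595,-0.0239],0.06],[[0.0117,-0.0141,-0.0168],[-0.0168,0.0594,-0.024],0.06],[[0.013,-0.0136,-0.0164],[-0.0168,0.0594,-0.0239],0.06],[[0.0144,-0.013,-0.0157],[-0.0168,0.0595,-0.024],0.06]]
[[[0.0155,-0.0124,-0.0151],[-0.0168,0.0594,-0.0239],0.06],[[0.0167,-0.0118,-0.0143],[-0.0168,0.0595,-0.024],0.06],[[0.0179,-0.0111,-0.0135],[-0.0168,0.0594,-0.024],0.06],[[0.0188,-0.0104,-0.0126],[-0.0168,0.0594,-0.0239],0.06],[[0.0198,-0.0098,-0.0116],[-0.0168,0.0595,-0.024],0.06]]
[[[0.0207,-0.0091,-0.0105],[-0.0168,0.0594,-0.0239],0.06],[[0.0215,-0.0084,-0.0095],[-0.0169,0.0594,-0.024],0.06],[[0.0222,-0.0077,-0.0083],[-0.0168,0.0595,-0.0239],0.06],[[0.0229,-0.0071,-0.0071],[-0.0168,0.0594,-0.024],0.06],[[0.0234,-0.0065,-0.0058],[-0.0168,0.0595,-0.024],0.06]]
[[[0.0238,-0.0057,-0.0045],[-0.0168,0.0594,-0.0239],0.06],[[0.0242,-0.0052,-0.0031],[-0.0168,0.0594,-0.024],0.06],[[0.0245,-0.0045,-0.0018],[-0.0168,0.0595,-0.0239],0.06],[[0.0246,-0.0039,-0.0005],[-0.0168,0.0594,-0.024],0.06],[[0.0247,-0.0033,0.001],[-0.0168,0.0594,-0.0239],0.06]]
end [ 0.6145 -0.1945  0.15  ] [[0.17, -0.985, -0.0], [-0.985, -0.17, 0.0], [-0.0, 0.0, -1.0]] max 0.0247 0.0595
```

>>> drive_tool(deltas=[[[0.009,-0.015,-0.0176],[-0.0168,0.0594,-0.024],0.06],[[0.0104,-0.0148,-0.0173],[-0.0168,0.0594,-0.024],0.06],[[0.0117,-0.0141,-0.0168],[-0.0168,0.0594,-0.024],0.06],[[0.013,-0.0136,-0.0164],[-0.0168,0.0594,-0.024],0.06],[[0.0144,-0.013,-0.0157],[-0.0168,0.0594,-0.024],0.06]])

```text
time_s: 11.45
position: [0.5069, 0.1798, 0.1834]
orientation: [-0.548, 0.698, 0.257, 0.384]
contact_force: [1.3, -0.2, -0.4]
width: 0.06
grip_force: 0.0
```

>>> drive_tool(deltas=[[[0.0155,-0.0124,-0.0151],[-0.0168,0.0594,-0.024],0.06],[[0.0167,-0.0118,-0.0143],[-0.0168,0.0594,-0.024],0.06],[[0.0179,-0.011,-0.0135],[-0.0168,0.0594,-0.024],0.06],[[0.0188,-0.0104,-0.0126],[-0.0168,0.0594,-0.024],0.06],[[0.0198,-0.0098,-0.0116],[-0.0168,0.0594,-0.024],0.06]])

```text
time_s: 11.87
position: [0.5392, 0.0602, 0.1661]
orientation: [-0.636, 0.702, 0.179, 0.268]
contact_force: [0.3, -0.2, -1.7]
width: 0.0602
grip_force: 0.0
```

>>> drive_tool(deltas=[[[0.0207,-0.009,-0.0105],[-0.0168,0.0594,-0.024],0.06],[[0.0215,-0.0084,-0.0095],[-0.0168,0.0594,-0.024],0.06],[[0.0222,-0.0077,-0.0083],[-0.0168,0.0594,-0.024],0.06],[[0.023,-0.007,-0.007],[-0.0168,0.0594,-0.024],0.06],[[0.0234,-0.0065,-0.0058],[-0.0168,0.0594,-0.024],0.06]])

```text
time_s: 12.28
position: [0.571, -0.0592, 0.1492]
orientation: [0.706, -0.686, -0.096, -0.144]
contact_force: [-0.2, 0.4, -0.2]
width: 0.06
grip_force: 0.0
```

>>> drive_tool(deltas=[[[0.0238,-0.0057,-0.0045],[-0.0168,0.0594,-0.024],0.06],[[0.0242,-0.005,-0.003],[-0.0168,0.0594,-0.024],0.06],[[0.0245,-0.0045,-0.0018],[-0.0168,0.0594,-0.024],0.06],[[0.0246,-0.004,-0.0005],[-0.0168,0.0594,-0.024],0.06],[[0.0247,-0.0033,0.001],[-0.0168,0.0594,-0.024],0.06]])

```text
time_s: 12.7
position: [0.6029, -0.1783, 0.1322]
orientation: [0.758, -0.652, -0.011, -0.017]
contact_force: [0.1, 0.6, -0.0]
width: 0.06
grip_force: 0.0
```

```bash
python3 - <<'E'
from plan import *
p,R=pose(); print(p.round(4),np.round(robot.read_state()["joint_positions"],3))
u=np.array([-.16975,.98549]); x=-np.array([*u,0]); z=np.array([0,0,-1.])
Rt=Ro.from_matrix(np.c_[x,np.cross(z,x),z]); S=np.array([.6144,-.1946])
go([*S,.024],10,.06,cyl=False,Rt=Rt)
cv2.imwrite("pics/top5.png",eyes.capture("top")[:,:,::-1])
E
```

```text
[ 0.6029 -0.1783  0.1322] [-0.438  0.447  0.007  1.142  0.039 -2.16 ]
[[[0.0022,-0.0008,0.0108],[-0.0012,0.0038,-0.002],0.06],[[0.0022,-0.0007,0.0107],[-0.0013,0.0038,-0.002],0.06],[[0.0021,-0.0008,0.0108],[-0.0012,0.0038,-0.002],0.06],[[0.0021,-0.0008,0.0108],[-0.0013,0.0039,-0.002],0.06],[[0.002,-0.0008,0.0108],[-0.0012,0.0038,-0.002],0.06]]
[[[0.002,-0.0008,0.0108],[-0.0013,0.0038,-0.0021],0.06],[[0.0019,-0.0008,0.0108],[-0.0012,0.0038,-0.002],0.06],[[0.002,-0.0009,0.0108],[-0.0012,0.0038,-0.002],0.06],[[0.0019,-0.0008,0.0108],[-0.0013,0.0038,-0.002],0.06],[[0.0018,-0.0009,0.0108],[-0.0012,0.0039,-0.002],0.06]]
end [ 0.6144 -0.1946  0.024 ] [[0.17, -0.985, 0.0], [-0.985, -0.17, -0.0], [0.0, -0.0, -1.0]] max 0.0108 0.0039
```

View pics/top5.png

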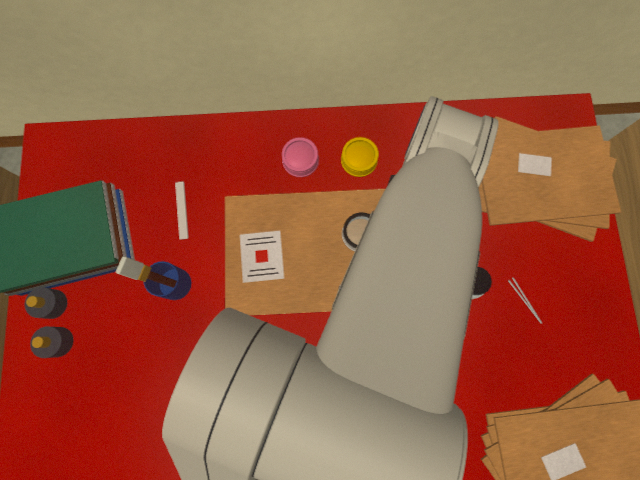

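The pot is upright at (167,280) with the brush in it and its bristles at (132,268), and the magnifier is untouched at (360,231). I'll shift back and descend behind it.

>>> drive_tool(deltas=[[[0.005,-0.0016,0.005],[-0.0025,0.0076,-0.004],0.06],[[0.005,-0.0016,0.005],[-0.0025,0.0076,-0.004],0.06],[[0.005,-0.0016,0.01],[-0.0025,0.0076,-0.004],0.06],[[0.004,-0.0016,0.012],[-0.0025,0.0076,-0.004],0.06],[[0.003,-0.0016,0.014],[-0.0025,0.0076,-0.004],0.06]])

```text
time_s: 13.17
position: [0.6145, -0.1966, 0.0846]
orientation: [0.764, -0.645, -0.0, -0.001]
contact_force: [-0.0, -1.1, 0.6]
width: 0.0603
grip_force: 0.0
```

>>> drive_tool(deltas=[[[0,0,0.015],[0,0,0],0.06],[[0,0,0.015],[0,0,0],0.06],[[0,0,0.014],[0,0,0],0.06],[[0,0,0.01],[0,0,0],0.06],[[0,0,0.006],[0,0,0],0.06]])

```text
time_s: 13.58
position: [0.6137, -0.1958, 0.0234]
orientation: [0.764, -0.645, -0.002, -0.001]
contact_force: [-0.1, 0.2, 0.6]
width: 0.0601
grip_force: 0.0
```

```bash
python3 - <<'E'
from plan import *
s=robot.read_state(); p,R=pose(); print(s["time_s"],p.round(4),R.as_matrix().round(3).tolist())
M=np.array([.600,-.1108]);S=np.array([.5578,.1342])
for n,a in (("mag",M),("seal",S)): print(n,R.inv().apply(np.array([*a,p[2]])-p).round(4))
im=eyes.capture("wrist"); cv2.imwrite("pics/w6.png",im[:,:,::-1])
E
```

```text
13.5833 [ 0.6137 -0.1958  0.0234] [[0.169, -0.986, -0.002], [-0.986, -0.169, 0.004], [-0.004, 0.001, -1.0]]
mag [-0.0861 -0.0008  0.0003]
seal [-0.3347 -0.0005  0.0013]
```

View pics/w6.png

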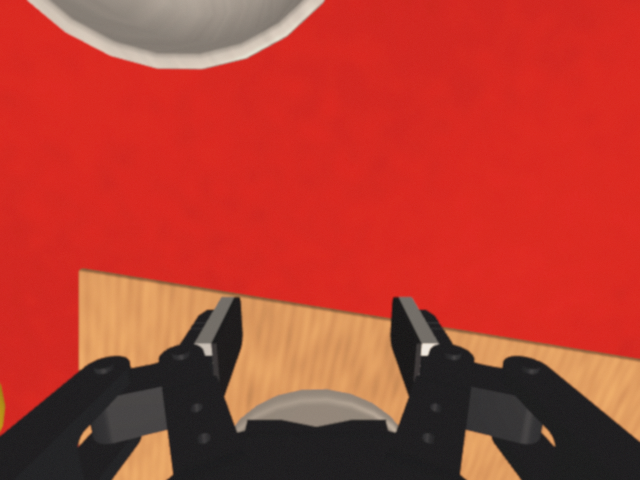

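>>> drive_tool(deltas=[[[-0.006,0,0],[0,0,0],0.06],[[-0.008,0,0],[0,0,0],0.06],[[-0.009,0,0],[0,0,0],0.06],[[-0.009,0,0],[0,0,0],0.06],[[-0.009,0,0],[0,0,0],0.06]])

```text
time_s: 14.05
position: [0.6077, -0.1549, 0.026]
orientation: [0.765, -0.645, -0.0, -0.001]
contact_force: [-1.6, -2.1, -0.6]
width: 0.06
grip_force: 2.3
```

>>> drive_tool(deltas=[[[-0.009,0,0],[0,0,0],0.06],[[-0.01,0,0],[0,0,0],0.06],[[-0.01,0,0],[0,0,0],0.06],[[-0.01,0,0],[0,0,0],0.06],[[-0.01,0,0],[0,0,0],0.06]])

```text
time_s: 14.47
position: [0.5996, -0.107, 0.0258]
orientation: [0.764, -0.645, 0.0, -0.001]
contact_force: [0.0, -4.9, 2.9]
width: 0.0599
grip_force: 2.6
```

```bash
cat > mag.py <<'E'
from m import *
from plan import pose
def look(tag):
    s=robot.read_state(); p,R=pose(); print(s["time_s"],p.round(4),np.round(s["contact_force"],1),s["width"])
    n="scene"; im=eyes.capture(n)[:,:,::-1]; cv2.imwrite(f"pics/{tag}.png",im)
    for r in eyes.search_frame("magnifier",n)[:5]:
        b=r["rect"]; w=pix2w([(b[0]+b[2])/2,(b[1]+b[3])/2],n,.02)
        if abs(w[0]-.58)>.08: continue
        i=im.astype(int); m,c,st=blob(i.max(2)<90,[b[0]-3,b[1]-3,b[2]+4,b[3]+4]); h=cv2.convexHull(np.argwhere(m)[:,::-1].astype(np.float32)); e=cv2.fitEllipse(h)
        print(np.round(b),r["confidence"],"box centre",w.round(4),"rim",np.round(e[0],1),np.round(e[1],1),pix2w(e[0],n,.043).round(4))
    M=pix2w(e[0],n,.043); print("mag tool",R.inv().apply(M-p).round(4),"seal tool",R.inv().apply(np.array([.5578,.1342,p[2]])-p).round(4))
E
python3 -c "
from mag import *
look('s7')"
```

```text
14.4667 [ 0.5996 -0.107   0.0258] [ 0.  -4.9  2.9] 0.05987275649258828
[248. 228. 294. 277.] 0.83 box centre [ 0.5878 -0.0563  0.02  ] rim [254.1 248.2] [48.7 72. ] [ 0.597  -0.0844  0.043 ]
mag tool [-0.0227 -0.0013 -0.0172] seal tool [-0.2448  0.0006  0.0003]
```

View pics/s7.png

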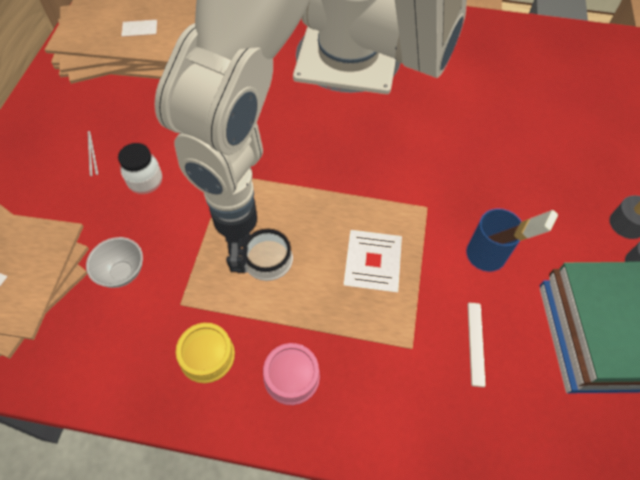

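The cradle push works: the magnifier moved straight to about (268,253) with low force. I'll continue.

>>> drive_tool(deltas=[[[-0.01,0,0],[0,0,0],0.06],[[-0.01,0,0],[0,0,0],0.06],[[-0.01,0,0],[0,0,0],0.06],[[-0.01,0,0],[0,0,0],0.06],[[-0.01,0,0],[0,0,0],0.06]])

```text
time_s: 14.98
position: [0.5906, -0.0573, 0.0254]
orientation: [0.764, -0.645, -0.001, -0.001]
contact_force: [0.9, -2.6, 0.4]
width: 0.0601
grip_force: 1.6
```

>>> drive_tool(deltas=[[[-0.01,0,0],[0,0,0],0.06],[[-0.01,0,0],[0,0,0],0.06],[[-0.01,0,0],[0,0,0],0.06],[[-0.01,0,0],[0,0,0],0.06],[[-0.01,0,0],[0,0,0],0.06]])

```text
time_s: 15.4
position: [0.5822, -0.0079, 0.0256]
orientation: [0.764, -0.645, -0.001, -0.001]
contact_force: [0.4, -1.9, -1.0]
width: 0.0599
grip_force: 1.2
```

>>> drive_tool(deltas=[[[-0.01,0,0],[0,0,0],0.06],[[-0.01,0,0],[0,0,0],0.06],[[-0.01,0,0],[0,0,0],0.06],[[-0.01,0,0],[0,0,0],0.06],[[-0.01,0,0],[0,0,0],0.06]])

```text
time_s: 15.82
position: [0.5739, 0.0412, 0.0257]
orientation: [0.764, -0.645, -0.001, -0.001]
contact_force: [0.7, -2.1, -1.4]
width: 0.0602
grip_force: 1.1
```

>>> drive_tool(deltas=[[[-0.01,0,0],[0,0,0],0.06],[[-0.007,0,0],[0,0,0],0.06],[[-0.004,0,0],[0,0,0],0.06],[[0,0,0],[0,0,0],0.06],[[0,0,0],[0,0,0],0.06]])

```text
time_s: 16.23
position: [0.5707, 0.0612, 0.0259]
orientation: [0.765, -0.645, -0.001, -0.001]
contact_force: [0.4, -0.6, -0.1]
width: 0.0601
grip_force: 0.0
```

```bash
cat > fitmag.py <<'E'
from m import *
from scipy.optimize import least_squares
a=np.linspace(0,2*np.pi,72,endpoint=False)
def fit(tag,n,x0,ang=None):
    """circle fit of the dark rim's outer edge at z=.043 on bright side only, weighting gradient"""
    im=cv2.imread(f"pics/{tag}.png").astype(np.float32); g=cv2.GaussianBlur(im.max(2),(0,0),.8)
    def prof(x,y,r):
        P=np.array([w2pix([x+r*np.cos(t),y+r*np.sin(t),.043],n) for t in (a if ang is None else ang)],np.float32)
        return cv2.remap(g,P[:,0].copy(),P[:,1].copy(),cv2.INTER_LINEAR).ravel()
    f=lambda v:float(np.mean(prof(v[0],v[1],.041)))
    X=[(x0[0]+i*.001,x0[1]+j*.001) for i in range(-12,13) for j in range(-12,13)]
    V=np.array([f(v) for v in X]); w=np.exp(-(V-V.min())/3); X=np.array(X); return (X*w[:,None]).sum(0)/w.sum(),V.min()
E
python3 - <<'E'
from mag import *; from fitmag import fit
print("ref",fit("scene0","scene",(.600,-.111)),fit("top0","top",(.600,-.111)))
look("s8")
p,R=pose(); x0=(p+R.apply([-.046,0,0]))[:2]
ang=np.arctan2(.985,-.17)+np.linspace(-1.7,1.7,40); print(x0,fit("s8","scene",x0,ang))
im=cv2.imread("pics/s8.png")[180:330,280:480]; cv2.imwrite("pics/c8.png",cv2.resize(im,None,fx=4,fy=4,interpolation=cv2.INTER_CUBIC))
E
```

```text
ref (array([ 0.6021534 , -0.11050508]), np.float64(57.21229553222656)) (array([ 0.59837467, -0.11076999]), np.float64(70.86805725097656))
16.2333 [0.5707 0.0612 0.0259] [ 0.4 -0.6 -0.1] 0.06007646428464386
[345. 230. 383. 278.] 0.8 box centre [0.5583 0.1153 0.02  ] rim [350.1 250.4] [47.6 67. ] [0.5686 0.089  0.043 ]
mag tool [-0.0278 -0.0027 -0.017 ] seal tool [-0.0741  0.0004  0.0002]
[0.56304075 0.10607152] (array([0.56703168, 0.10576975]), np.float64(57.166603088378906))
```

View pics/c8.png

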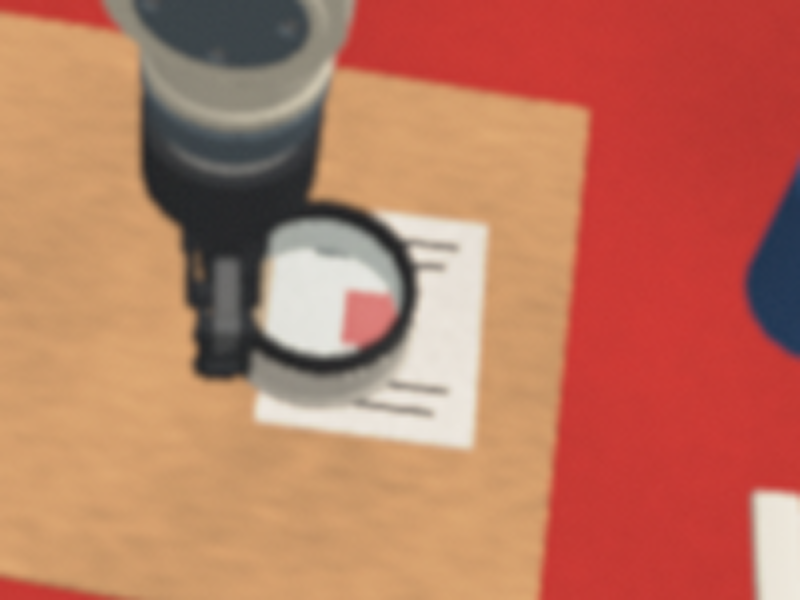

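>>> drive_tool(deltas=[[[-0.005,0.0003,0],[0,0,0],0.06],[[-0.007,0.0003,0],[0,0,0],0.06],[[-0.007,0.0002,0],[0,0,0],0.06],[[-0.005,0.0002,0],[0,0,0],0.06],[[-0.004,0,0],[0,0,0],0.06]])

```text
time_s: 16.75
position: [0.5647, 0.089, 0.0259]
orientation: [0.764, -0.645, -0.001, -0.001]
contact_force: [0.1, -2.8, -0.2]
width: 0.06
grip_force: 1.4
```

>>> drive_tool(deltas=[[[0,0,0],[0,0,0],0.06],[[0,0,0],[0,0,0],0.06],[[0.01,0,0],[0,0,0],0.06],[[0.02,0,0],[0,0,0],0.06],[[0.03,0,0],[0,0,0],0.06]])

```text
time_s: 17.17
position: [0.5748, 0.0296, 0.0258]
orientation: [0.765, -0.644, -0.001, -0.001]
contact_force: [0.0, 0.6, 0.4]
width: 0.0602
grip_force: 0.0
```

>>> drive_tool(deltas=[[[0.04,0,0],[0,0,0],0.06],[[0.04,0,0],[0,0,0],0.06],[[0.03,0,-0.01],[0,0,0],0.06],[[0.02,0,-0.02],[0,0,0],0.06],[[0,0,0],[0,0,0],0.06]])

```text
time_s: 17.58
position: [0.5989, -0.1043, 0.0582]
orientation: [0.763, -0.646, 0.002, -0.002]
contact_force: [0.1, -0.4, 0.9]
width: 0.0598
grip_force: 0.0
```

```bash
cat > chk.py <<'E'
import sys; from mag import *; from fitmag import fit
t=sys.argv[1]; S=np.array([.5578,.1342]); p,R=pose(); print(robot.read_state()["time_s"],p.round(4))
for n,b in (("scene",np.array([.0019,.0002])),("top",np.array([-.0019,0]))):
    cv2.imwrite(f"pics/{t}{n}.png",eyes.capture(n)[:,:,::-1]); x,v=fit(t+n,n,S); print(n,x.round(4),"corr",(x-b).round(4),v.round(1))
a=cv2.imread(f"pics/{t}scene.png")[215:305,323:423];b=cv2.imread(f"pics/{t}top.png")[210:300,212:312]
cv2.imwrite(f"pics/{t}.png",np.hstack([cv2.resize(i,None,fx=4,fy=4,interpolation=cv2.INTER_CUBIC) for i in(a,b)]))
E
python3 chk.py f1
```

```text
17.5833 [ 0.5989 -0.1043  0.0582]
scene [0.5614 0.1335] corr [0.5595 0.1333] 60.6
top [0.5572 0.1332] corr [0.5591 0.1332] 64.8
```

View pics/f1.png

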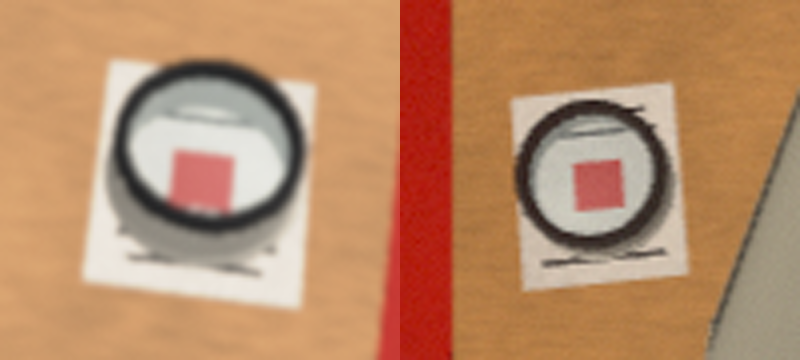

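The lens is within about 2 mm of the seal in both cameras, the brush is standing in the pot, and the robot is touching nothing. I'll hand in.

```bash
python3 -c "
from rig import ticket
print(ticket.hand_in())"
```

```text
the job is handed in; nothing more can be done
None
```

I handed the job in at about 17.6 s: the brush stands bristles up in the blue pot, leaning on its rim, and the magnifier's lens measures about 2 mm from the seal's centre; no verdict came back.

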